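# Book a repaired camera into the bench drawer

### The job

Put the repaired compact camera away: pull the drawer of the small grey cabinet all the way out to its stop, set the camera down flat with its lens up in the large rear compartment, let go and push the drawer fully shut. Then book it in: pick up the scanner, hold it steady for a good second with its nose aimed squarely at the middle of the bar-code ticket from about 10 cm, and stand it back upright on the middle of its round pad. Do not drop the camera or the scanner, and leave the other things on the bench where they are.

Things in the scene. Friction and masses are not known exactly. Their poses are not given: they have to be found in the camera images.
- drawer (a joint): how far the drawer is pulled out, m: 0 shut, 0.19 at its stop (starts 0 to 0.025); stays where left. Its large rear compartment is 135 long (x) x 162 wide (y) mm inside; its floor's centre lies 195 mm behind the handle's point (+x) and 54 mm below, 20 mm above the bench; outer walls 52 mm above that floor, front divider 44 mm. Two small screw bins lie ahead of it
- drawer_handle (a point): middle of the steel bar handle of the drawer in a grey steel cabinet (fixed, 241 deep x 200 wide x 100 mm high); level bar 11 mm thick, 100 mm long along y, 45 mm in front of the drawer front (39 mm clear gap), 74 mm above the bench, 26 mm below the cabinet's top; axes those of the cabinet: the drawer comes out along -x, towards the robot; moves with the drawer
- camera: silver compact camera lying on its back, lens up, on a fixed grey tile 130 x 130 x 4 mm, loose, about 200 g: body 100 (x) x 54 (y) x 28 mm high; dark lens barrel 42 mm across stands 12 mm above the body, 12 mm off centre along +x; origin at the centre of its underside; z up
- scanner: grey pistol bar-code scanner standing on its foot on the pad, loose, about 220 g, 135 mm high: round foot 74 mm across, handle 36 x 28 mm, on top a level barrel 100 long (x, -45 to 55) x 38 wide (y) x 36 high mm (95 to 131 mm up) with a black nose 50 wide x 44 high at its +x end (x 48 to 64); origin at the centre of the foot's underside, z up; it reads along its own +x
- scanner_nose (a point): centre of the scanner's window at the front of the nose, 64 mm ahead (x) of the scanner's origin and 113 mm above it; axes those of the scanner, the beam leaves along +x
- pad: the scanner's parking place: black rubber disc fixed on the bench, 120 mm across, 4 mm thick; origin at the centre of its underside. The scanner starts near its middle
- ticket: job ticket stand, fixed: steel foot 90 x 90 x 12 mm with a post that carries an upright plate 96 wide x 76 high mm; origin at the foot's underside below the plate; the plate faces the stand's own -x axis, so the scanner's +x must point along the stand's +x
- ticket_label (a point): centre of the bar-code label (paper with black bars, 66 wide x 46 high mm) on the front of the plate, 185 mm above the bench; axes those of the stand, the label faces -x
- jar: bystander: white plastic jar 50 mm across, 58 mm high; origin at the centre of its underside
- multimeter: bystander: yellow and black multimeter lying flat, 180 (x) x 88 (y) x 42 mm high; origin at the centre of its underside
- screwdriver: bystander: screwdriver lying flat, 160 mm long along its x; origin near its middle
Not all that is in view belongs to the job. What is meant by the pad is not orange or pink, and is the larger of those in its own colour.

How it is judged:
By the outcome, as a careful person would: the job done as asked, in the order asked, and still so for the second after the job is handed in, with the robot touching nothing.
It also fails if it takes over 72 s, if anything falls off the work surface, if the arm or the gripper's body presses on something with over 40 N, if the wrist force passes 120 N, or if a joint passes its speed limit or range.

### The arm

A 6-joint arm with a two-finger parallel gripper is mounted at the origin on the work surface. World frame = base frame: x ahead of the robot, y to its left, z up, the work surface at z = 0. Lengths are in m, angles in rad, forces in N, time in s.
With the tool pointing down it reaches from about 0.35 to 0.725 m from the base axis. Payload 4.3 kg.
Tool frame: the origin (TCP) lies at the very end of the fingers, on their centre line; the grasp point (between the pads) lies 19 mm behind it; z points along the fingers, y is the line along which they close (so a half turn about z gives the same grasp; the last joint's range is limited). The gripper opens to 85 mm and grips with 20 to 120 N. Pads are 22 mm wide; open, the fingers measure 114 mm over their backs; the gripper's body (76 mm by 85 mm) begins 54 mm behind the grasp point. The pads swing forward as they close: fully open they stand 13 mm farther back than shut.
Start: joints at [1.141, 0.377, 0.081, 1.274, 0, 1.46], TCP at [0.181, 0.546, 0.231] pointing down, gripper open.
Joint ranges: [-2.72, 2.72], [-0.84, 1.66], [-1.02, 1.22], [-1.77, 2.12], [-1.37, 1.28], [-3.14, 3.14]. Speed limits (rad/s): [2.57, 2.57, 3.14, 3.14, 3.14, 3.14].

### API

Orientations are given as a rotation vector (axis times angle).
In Python, from bench import readout, viewer, workorder, nets gives the robot as it stands.
- The arm moves only by the tool servo_tool, never from a script. Its argument "targets" is a list that holds one entry, the list of rows, each a list of 5 numbers: the shift along the world's x, y, z as a fraction of full scale, then the turn about the world's z as a fraction of full scale, then the closure, from -1 (fully open) to 1 (shut). A call has 1 to 8 rows; each row shifts and turns the commanded pose from where the row before left it; what a row does not reach is not made up. Full scale, the value 1, is 0.08 m for a shift and pi rad for a turn. A row lasts 1/8 s, in which the tool goes at most 62.5 mm and 10.7 degrees, less where a joint would pass 70% of its speed; a pose out of reach is approached as far as the arm can. A call with a number of a shift or a turn outside -1 to 1 is refused whole. A call with a gripper value outside its range is refused whole. The fingers move at their own pace and stop on an object; the grip force is fixed at half the most. Time passes only in rows, so rows that do not move let the fingers close. It gives the time, the measured TCP pose, the force, the opening and the grip force at its end, in the units of the state.
- readout.sense(): the state, without advancing time (a new reading comes with each control period).
- viewer.read_camera(name): name is "scene" or "top" or "wrist"; returns the picture (400x640x3 uint8, red, green, blue); there is no depth.
- viewer.get_calibration(name): a dict with "vfov" (degrees; the focal length in pixels is half the picture's height over the tangent of half this angle, whatever the lens; pixels are square), "cx", "cy" (the principal point, pixels), "rvec" (rotation vector, rad) and "tvec" (3), from world to camera coordinates, as OpenCV has them. Camera axes: x right, y down, z forward; pixel columns grow to the right and rows downward; lengths in m; the calibration is good to about 2 mm. A picture is of the moment at which its call begins: read the wrist's pose just before it. get_calibration takes no time and is no camera call; for the wrist camera it gives the pose at the moment of the call.
- workorder.job_done(): hands the job in; it is judged then, once.
Trained networks look in the newest picture that a camera, given by its name, has taken for a name from the list of things; names that differ only in an ending like _2 or _b are one class to them, and where a whole thing is asked for, a point or a joint stands for the part that bears it (a point fixed in the world has none). Each returns a list of dicts, best first, with "score" (0 to 1); they miss things now and then, are a little off and sometimes report something else, mostly with a low value. They report only what shows in the picture. A call takes as long as a camera call. They do not tell look-alikes from the thing itself.
- nets.look_for(camera, label): "rect" ([left, top, right, bottom] in pixels, round what is visible of it).
The state is a dict: "time": time; "qpos": joint angles; "joint_velocities": joint speeds; "effort": joint torques, N m; "eef_pos": TCP position; "ee_rot": TCP orientation; "force": force on the tool from outside, world axes, zero at the start; "wrist_torque": the same for the moment, N m; "opening": finger opening in m; "finger_force": force on a finger pad.
Only numpy, scipy, OpenCV 4.12 (cv2) and the standard library are available. Lean on these libraries where they do the work, as an engineer would, in place of code of your own. Each camera call takes 0.05 s, during which the arm holds its last target. There are 200 camera calls.

## Working session

There is one attempt and no reset: what is moved stays moved. The work goes in short steps, Python scripts to look and compute and a tool call to move; the robot and the scene stay as the last step left them, time stands still between calls to the robot, and variables do not carry over. Pictures are saved under pics/ and viewed, at most 10 in all, crops included, and the job is handed in when it is done.

Besides the shell and the picture viewer there is one more tool, called as name([rows], argument=value, ...), one row to a line, values as JSON. servo_tool: Moves the arm, as the interface text tells. Its arguments: {"type":"object","properties":{"targets":{"type":"array"}},"required":["targets"]}

```bash
mkdir -p pics; ls; python3 - <<'E'
from bench import readout, viewer, nets
import cv2
for n in ["scene","top"]:
    im=viewer.read_camera(n); cv2.imwrite(f"pics/{n}0.png",im[:,:,::-1])
    c=viewer.get_calibration(n); print(n,c)
print(readout.sense())
E
```

```text
pics
scene {'vfov': 46.76651198679226, 'cx': 315.2575910395195, 'cy': 191.34926783373834, 'rvec': array([ 0.74920721,  2.61995873, -1.05455431]), 'tvec': array([ 0.47494486, -0.03656516,  1.30255844])}
top {'vfov': 53.417597818189954, 'cx': 319.51626817514597, 'cy': 204.6693994083536, 'rvec': array([ 2.18382494, -2.2030835 ,  0.08224486]), 'tvec': array([-0.12846404,  0.5093141 ,  1.25696342])}
{'time': 0.1, 'qpos': array([ 1.14070855e+00,  3.77977942e-01,  7.97973433e-02,  1.27441034e+00,
       -1.40951370e-05,  1.46050982e+00]), 'joint_velocities': array([ 1.17607612e-05, -2.79187260e-03,  3.34411600e-03,  2.18733951e-03,
        7.26254600e-04,  6.62876835e-04]), 'effort': array([ 1.36217179e-03, -4.64695072e+01,  2.70581871e+01,  1.20237772e-02,
       -1.18918319e-04, -1.50575625e-05]), 'eef_pos': array([0.18051696, 0.54532302, 0.23047586]), 'ee_rot': array([-5.00130425e-01, -3.10105505e+00,  2.72221332e-03]), 'force': array([-0.22208483, -0.45086672, -0.73568327]), 'wrist_torque': array([ 0.02561319, -0.02617614,  0.0351436 ]), 'finger_force': 0.0, 'opening': 0.08565014576091107}
```

View pics/scene0.png

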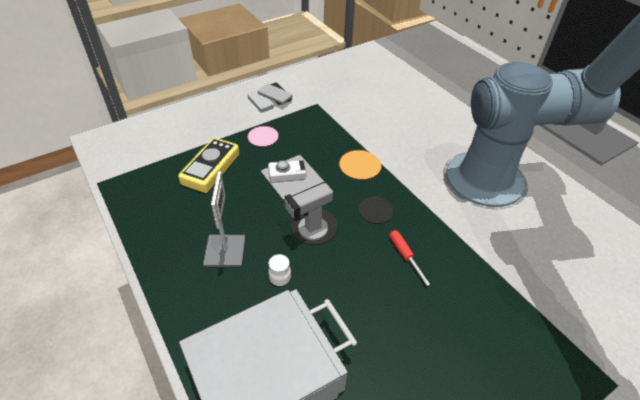

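View pics/top0.png

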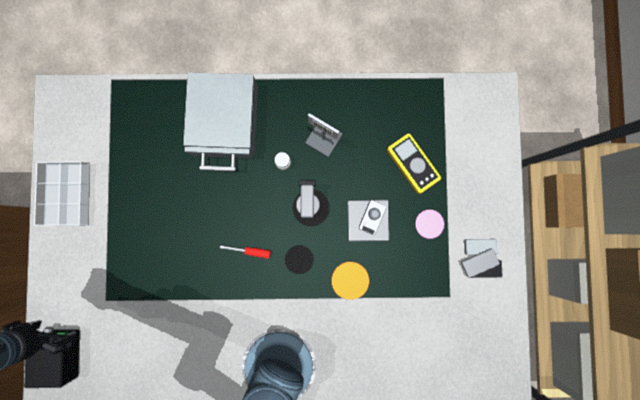

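The pictures show these things, with top-camera pixels:
- Two black discs: the larger one under the scanner at (310,207), and a smaller decoy at (299,259). The orange (350,280) and pink (430,223) discs are also decoys.
- Camera on its tile (373,216). The grey items at (480,258) are not it.
- Cabinet (219,115) with its handle (218,167), and the ticket (323,133).

The pad is the black disc under the scanner. I'll check that in one close crop.

```bash
cat > h.py <<'E'
import numpy as np, cv2
from bench import readout, viewer, nets
from scipy.spatial.transform import Rotation as R
def cal(n):
    c=viewer.get_calibration(n); f=200/np.tan(np.radians(c["vfov"]/2))
    K=np.array([[f,0,c["cx"]],[0,f,c["cy"]],[0,0,1.]]); return K,R.from_rotvec(c["rvec"]).as_matrix(),np.array(c["tvec"])
def back(C,uv,z):
    K,r,t=C; o=-r.T@t; uv=np.atleast_2d(np.array(uv,float))
    d=np.c_[uv,np.ones(len(uv))]@np.linalg.inv(K).T@r
    return o+d*((z-o[2])/d[:,2])[:,None]
def proj(C,P):
    K,r,t=C; q=(np.atleast_2d(P)@r.T+t)@K.T; return q[:,:2]/q[:,2:]
E
python3 - <<'E'
from h import *
im=viewer.read_camera("top"); C=cal("top")
cv2.imwrite("pics/top1.png",cv2.resize(im[65:275,170:450,::-1],None,fx=2.8,fy=2.8,interpolation=cv2.INTER_CUBIC))
for n,z in [("drawer_handle",.074),("camera",.03),("scanner",.13),("pad",.004),("ticket",.2),("jar",.058)]:
    for d in nets.look_for("top",n)[:3]:
        b=d["rect"]; print(n,round(d["score"],2),np.round(b),back(C,[(b[0]+b[2])/2,(b[1]+b[3])/2],z).round(3)[0])
E
```

```text
drawer_handle 0.88 [187. 143. 253. 173.] [0.651 0.173 0.074]
camera 0.64 [362. 200. 382. 234.] [ 0.467 -0.297  0.03 ]
scanner 0.85 [296. 176. 323. 218.] [ 0.523 -0.101  0.13 ]
pad 0.95 [415. 208. 443. 236.] [ 0.45  -0.487  0.004]
pad 0.94 [286. 244. 314. 273.] [ 0.336 -0.069  0.004]
pad 0.91 [291. 192. 328. 226.] [ 0.495 -0.1    0.004]
ticket 0.66 [362. 200. 384. 233.] [ 0.462 -0.278  0.2  ]
ticket 0.62 [310. 115. 342. 154.] [ 0.691 -0.15   0.2  ]
ticket 0.34 [384. 133. 442. 192.] [ 0.611 -0.39   0.2  ]
jar 0.73 [277. 153. 291. 168.] [ 0.644 -0.023  0.058]
```

View pics/top1.png

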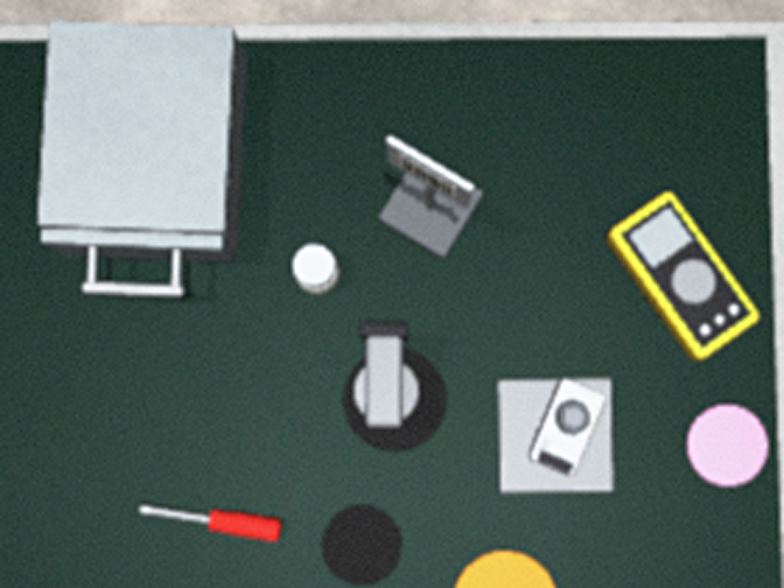

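```bash
python3 - <<'E'
from h import *
C=cal("top")
def B(pts,z): return back(C,np.array(pts)/2.8+[170,65]-0.3,z).round(4)
def ang(a,b): return round(float(np.degrees(np.arctan2(b[1]-a[1],b[0]-a[0]))),1)
p=B([(84,289),(182,291)],.0795);print("handle",p.tolist(),p.mean(0),ang(p[1],p[0])-90)
p=B([(52,22),(236,28),(222,229),(38,226)],.1);print("cab",p.tolist(),ang(p[3],p[0]),ang(p[2],p[1]),ang(p[2],p[3])-90)
p=B([(567,378),(605,392),(570,474),(532,460)],.032);print("cam",p.mean(0),ang(p[3],p[0]),ang(p[2],p[1])); print("lens",B([(573,416)],.044))
p=B([(366,425),(403,425),(402,336),(367,336)],.135);print("scan",p.tolist(),ang(p[0],p[3]),ang(p[1],p[2]))
p=B([(361,325),(408,325)],.139);print("nose top",p.tolist())
p=B([(394,400)],.004);print("pad",p)
p=B([(387,137),(474,189)],.223);print("plate",p.tolist(),p.mean(0),ang(p[1],p[0])-90)
p=B([(404,170),(481,192),(444,256),(380,216)],.012);print("foot",p.tolist())
p=B([(315,254)],.058);print("jar",p)
im=viewer.read_camera("wrist"); cv2.imwrite("pics/w0.png",im[:,:,::-1]); K,r,t=cal("wrist"); print("wristcam pos",-r.T@t, "fwd",r[2], "right",r[0],K[0,0], readout.sense()["eef_pos"])
E
```

```text
handle [[0.6198, 0.233, 0.0795], [0.6168, 0.1262, 0.0795]] [0.6183 0.1796 0.0795] -1.5999999999999943
cab [[0.9102, 0.2648, 0.1], [0.9025, 0.0646, 0.1], [0.6807, 0.0793, 0.1], [0.6853, 0.2771, 0.1]] -3.1 -3.8 -1.2999999999999972
cam [ 0.467275 -0.30095   0.032   ] -24.0 -24.2
lens [[ 0.4779 -0.3044  0.044 ]]
scan [[0.4667, -0.076, 0.135], [0.4663, -0.1143, 0.135], [0.5591, -0.114, 0.135], [0.5594, -0.0776, 0.135]] -1.0 0.2
nose top [[0.5704, -0.0715, 0.139], [0.57, -0.1203, 0.139]]
pad [[ 0.4999 -0.1035  0.004 ]]
plate [[0.7438, -0.1014, 0.223], [0.6919, -0.1855, 0.223]] [ 0.71785 -0.14345  0.223  ] -31.700000000000003
foot [[0.7675, -0.1173, 0.012], [0.741, -0.2067, 0.012], [0.6661, -0.1628, 0.012], [0.7135, -0.089, 0.012]]
jar [[ 0.6607 -0.0173  0.058 ]]
wristcam pos [0.11442777 0.56746263 0.3728069 ] fwd [ 0.26320278 -0.08768558 -0.96074738] right [ 3.14998293e-01  9.49092182e-01 -3.26065628e-04] 283.18614793172475 [0.18076241 0.5458557  0.23129982]
```

servo_tool([
  [[0.4,-0.4,0,0.0088,1],[0.475,-0.47,0,0.0088,1],[0.475,-0.47,0,0.0088,1],[0.475,-0.47,0,0.0088,1],[0.475,-0.47,0,0.0088,1],[0.475,-0.47,0,0.0088,1],[0.475,-0.47,0,0.0088,1],[0.475,-0.47,0,0.0088,1]],
])

```text
time: 1.5
eef_pos: [0.48, 0.2494, 0.2316]
ee_rot: [0.153, 3.137, 0.001]
force: [1.0, 0.4, -0.5]
opening: 0.0002
finger_force: 0.0
```

servo_tool([
  [[0.475,-0.47,0,0.0088,1],[0.475,-0.47,0,0.0088,1],[0.075,-0.07,0,0,1],[0,0,0,0,1]],
])

```text
time: 2.0
eef_pos: [0.5607, 0.1698, 0.2311]
ee_rot: [-0.07, -3.14, -0.001]
force: [-0.2, 0.8, -0.2]
opening: 0.0
finger_force: 0.0
```

```bash
python3 - <<'E'
from h import *
s=readout.sense(); print(s["eef_pos"],s["opening"],s["time"],s["qpos"].round(2),R.from_rotvec(s["ee_rot"]).as_matrix()[:,1].round(3))
C=cal("wrist"); np.savez("w1.npz",K=C[0],r=C[1],t=C[2])
im=viewer.read_camera("wrist"); cv2.imwrite("pics/w1.png",im[:,:,::-1])
E
```

```text
[0.56071439 0.16975429 0.23110153] 2.131207401670459e-05 2.0 [0.19 0.4  0.12 1.29 0.   0.23] [0.044 0.999 0.   ]
```

View pics/w1.png

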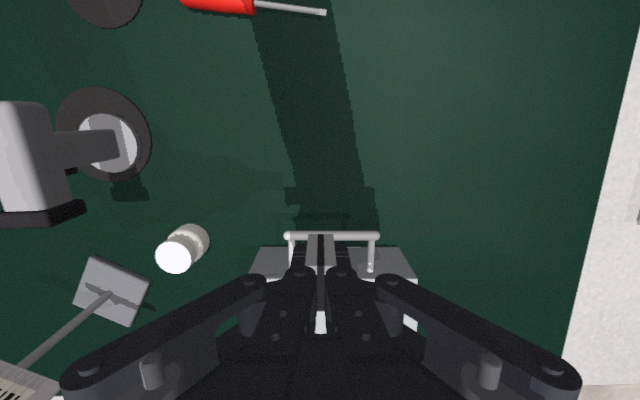

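The wrist view has image-up pointing toward the robot. It shows the handle bar from (286,236) to (377,236) with the closed fingers just above it, the scanner and pad at left, the jar at (180,250) and the label at (20,390).

```bash
python3 - <<'E'
from h import *
d=np.load("w1.npz"); C=(d["K"],d["r"],d["t"])
p=back(C,[(285,236),(379,236)],.074); print(p.round(4).tolist(),p.mean(0), np.degrees(np.arctan2(p[1,1]-p[0,1],p[1,0]-p[0,0]))-90)
p=back(C,[(253,247),(414,247)],.1); print("front top?",p.round(4).tolist())
print("pad",back(C,[(103,134)],.004),"foot edge",back(C,[(107,141)],.012))
E
```

```text
[[0.6198, 0.1262, 0.074], [0.6246, 0.2334, 0.074]] [0.62218081 0.17982245 0.074     ] -2.585390368570444
front top? [[0.6195, 0.0955, 0.1], [0.6272, 0.2651, 0.1]]
pad [[ 0.49953043 -0.10458038  0.004     ]] foot edge [[ 0.50804186 -0.09577015  0.012     ]]
```

servo_tool([
  [[0.53,0.06,0,0,1],[0.535,0.055,0,0,1],[0,0,-0.4,0,1],[0,0,-0.5,0,1],[0,0,-0.5,0,1],[0,0,-0.3,0,1],[0,0,-0.25,0,1],[0,0,-0.25,0,1]],
])

```text
time: 3.05
eef_pos: [0.6446, 0.1811, 0.0549]
ee_rot: [-0.064, -3.14, -0.001]
force: [0.5, -0.1, -0.6]
opening: 0.0001
finger_force: 0.0
```

servo_tool([
  [[-0.1,0.005,-0.06,0,1],[-0.25,0.011,0,0,1],[-0.3,0.014,0,0,1],[-0.3,0.014,0,0,1],[-0.3,0.014,0,0,1],[-0.3,0.014,0,0,1],[-0.3,0.014,0,0,1],[-0.2,0.009,0,0,1]],
])

```text
time: 4.05
eef_pos: [0.4808, 0.1877, 0.0517]
ee_rot: [0.065, 3.139, 0.001]
force: [1.4, -0.4, -1.4]
opening: -0.0001
finger_force: 0.9
```

servo_tool([
  [[-0.12,0.006,0,0,1],[-0.12,0.006,0,0,1],[-0.06,0.003,0,0,1],[-0.06,0.003,0,0,1]],
])

```text
time: 4.55
eef_pos: [0.4536, 0.1883, 0.0508]
ee_rot: [0.068, 3.14, 0.001]
force: [0.6, 1.1, 1.0]
opening: 0.0001
finger_force: 0.7
```

servo_tool([
  [[-0.06,0.003,0,0,1],[-0.06,0.003,0,0,1],[0,0,0,0,1]],
])

```text
time: 4.92
eef_pos: [0.4496, 0.1885, 0.0515]
ee_rot: [0.07, 3.13, -0.001]
force: [13.3, -2.2, -8.6]
opening: -0.0003
finger_force: 6.7
```

servo_tool([
  [[0.2,-0.01,0,0,1],[0,0,0.3,0,1],[0,0,0.5,0,1],[0,0,0.6,0,1],[0,0,0.6,0,1],[0,-0.4,0.25,0,-1],[-0.07,-0.6,0,-0.015,-1],[-0.07,-0.6,0,-0.015,-1]],
])

```text
time: 5.92
eef_pos: [0.4476, 0.0587, 0.2304]
ee_rot: [-0.217, -3.133, 0.0]
force: [0.0, -0.0, -0.8]
opening: 0.0544
finger_force: 0.0
```

servo_tool([
  [[-0.07,-0.6,0,-0.015,-1],[-0.07,-0.6,0,-0.015,-1],[-0.07,-0.6,0,-0.015,-1],[-0.07,-0.6,0,-0.015,-1],[-0.07,-0.6,0,-0.015,-1],[-0.07,-0.6,0,-0.0144,-1],[-0.04,-0.6,0,0,-1],[0,0,0,0,-1]],
])

```text
time: 6.92
eef_pos: [0.4106, -0.2786, 0.2296]
ee_rot: [-0.66, -3.07, -0.001]
force: [0.4, 0.8, -0.3]
opening: 0.0851
finger_force: 0.0
```

```bash
python3 - <<'E'
from h import *
s=readout.sense(); print(s["eef_pos"],s["opening"],s["time"],R.from_rotvec(s["ee_rot"]).as_matrix()[:,1].round(3))
C=cal("wrist"); np.savez("w2.npz",K=C[0],r=C[1],t=C[2])
im=viewer.read_camera("wrist"); cv2.imwrite("pics/w2.png",im[:,:,::-1])
t=viewer.read_camera("top"); cv2.imwrite("pics/top2.png",t[:,:,::-1])
t=t[70:260,170:430,::-1]
b=np.zeros((600,800,3),np.uint8); 
a=cv2.resize(im[:,:,::-1][0:300,120:520],None,fx=1,fy=1); b[0:300,0:400]=a
c=cv2.resize(t[:,0:100],None,fx=3.15,fy=3.15,interpolation=cv2.INTER_CUBIC); b[0:598,420:735]=c[:598]
cv2.imwrite("pics/m2.png",b)
E
```

```text
[ 0.41063304 -0.27861061  0.22962714] 0.08514884120604738 6.925 [0.411 0.912 0.   ]
```

View pics/m2.png

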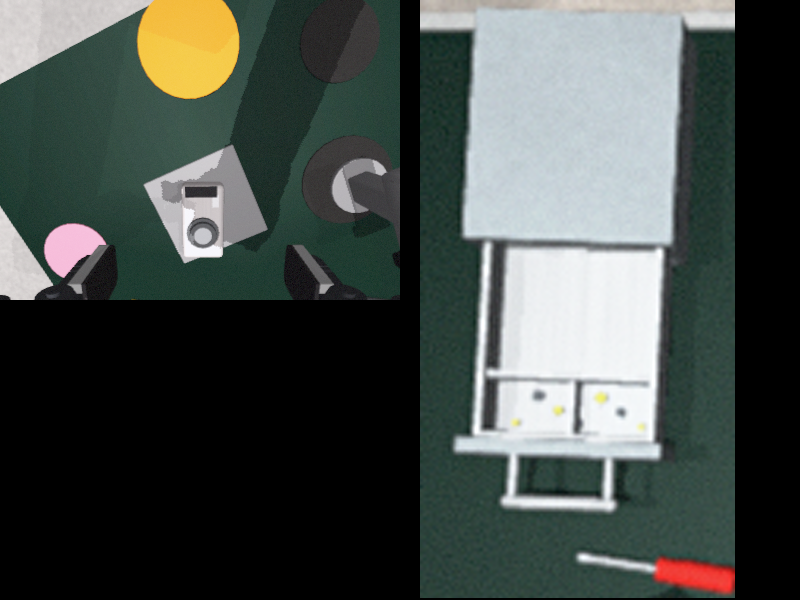

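Left panel, wrist view (add 120 to the column): camera body (183–223, 183–257) with the lens at (203,235). Right panel: the drawer fully open, with the rear compartment clear between the divider (row 378) and the cabinet edge (row 240).

```bash
python3 - <<'E'
from h import *
d=np.load("w2.npz"); C=(d["K"],d["r"],d["t"])
p=back(C,np.array([(183,182),(223,182),(223,257),(183,257)])+[120,0],.032); print(p.round(4).tolist(),p.mean(0))
f=lambda a,b:np.degrees(np.arctan2(b[1]-a[1],b[0]-a[0]))
print(f(p[0],p[3]),f(p[1],p[2]),f(p[0],p[1])-90)
q=back(C,[(323,236)],.044); print("lens",q, f(p.mean(0),q[0]))
T=cal("top")
B=lambda pts,z: back(T,(np.array(pts)-[420,0])/3.15+[170,70]-.3,z).round(4).tolist()
print("cab edge",B([(464,238),(672,244)],.1)); print("handle",B([(504,502),(614,506)],.0795)); print("divider",B([(488,374),(650,380)],.064)); print("front",B([(455,437),(660,445)],.08))
print("walls",B([(488,242),(662,248)],.072))
s=d=None
E
```

```text
[[0.4082, -0.3012, 0.032], [0.4284, -0.2565, 0.032], [0.5221, -0.2963, 0.032], [0.5003, -0.3446, 0.032]] [ 0.46474653 -0.29962779  0.032     ]
-25.244811822871714 -23.0112241855515 -24.27767045415426
lens [[ 0.47886154 -0.3060683   0.044     ]] -24.526623619362034
cab edge [[0.6858, 0.2759, 0.1], [0.6786, 0.0772, 0.1]]
handle [[0.4333, 0.2411, 0.0795], [0.4285, 0.1357, 0.0795]]
divider [[0.5587, 0.2627, 0.064], [0.5515, 0.1043, 0.064]]
front [[0.4962, 0.2887, 0.08], [0.4868, 0.0916, 0.08]]
walls [[0.6878, 0.2618, 0.072], [0.6806, 0.0916, 0.072]]
```

servo_tool([
  [[0.35,-0.135,0,0,-1],[0.35,-0.135,-0.3,0,-1],[0,0,-0.6,0,-1],[0,0,-0.6,0,-1],[0,0,-0.5,0,-1],[0,0,-0.4,0,-1],[0,0,-0.2,0,-1],[0,0,0,0,-1]],
])

```text
time: 8.02
eef_pos: [0.4669, -0.2962, 0.0218]
ee_rot: [-0.65, -3.071, -0.002]
force: [-0.3, 0.9, 0.6]
opening: 0.0854
finger_force: 0.0
```

```bash
python3 - <<'E'
from h import *
s=readout.sense(); print(s["eef_pos"],s["force"])
im=viewer.read_camera("wrist"); cv2.imwrite("pics/w3.png",im[:,:,::-1])
C=cal("wrist")
y=np.radians(-24.3);c=np.array([.4665,-.3003])
P=[list(c+np.array([[np.cos(y),-np.sin(y)],[np.sin(y),np.cos(y)]])@v)+[.032] for v in ([-.05,-.027],[-.05,.027],[.05,.027],[.05,-.027])]
q=proj(C,P).round().astype(int); print(q.tolist())
b=im[:,:,::-1].copy(); cv2.polylines(b,[q.reshape(-1,1,2)],True,(0,0,255),1); cv2.imwrite("pics/w3.png",b)
E
```

```text
[ 0.46690282 -0.29620415  0.02184128] [-0.26550911  0.8857174   0.58111384]
[[257, 160], [372, 161], [362, 337], [267, 336]]
```

View pics/w3.png

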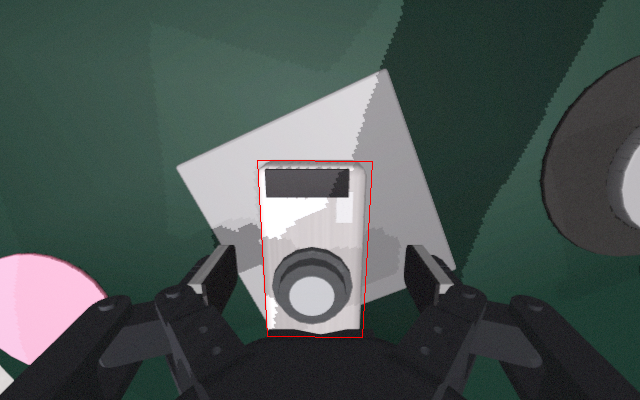

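The camera's projected outline (red) fits the body, and the fingers straddle it about 4 mm to one side. I'll correct that and then grasp.

servo_tool([
  [[-0.02,-0.06,-0.09,0,-1],[0,0,-0.085,0,-1],[0,0,0,0,1],[0,0,0,0,1],[0,0,0,0,1],[0,0,0,0,1]],
])

```text
time: 8.82
eef_pos: [0.4663, -0.3028, 0.009]
ee_rot: [0.652, 3.072, -0.0]
force: [-0.1, -0.1, 2.8]
opening: 0.053
finger_force: 64.5
```

servo_tool([
  [[0,0,0.1,0,1],[0,0,0.3,0,1],[0,0,0.5,0,1],[0,0,0.6,0,1],[0,0,0.6,0,1],[0,0,0.4,0,1],[0.08,0.25,0.15,0.005,1],[0.159,0.5,0,0.01,1]],
])

```text
time: 9.82
eef_pos: [0.4855, -0.2422, 0.221]
ee_rot: [0.581, 3.086, -0.0]
force: [0.5, 1.2, -2.2]
opening: 0.0527
finger_force: 64.0
```

servo_tool([
  [[0.159,0.5,0,0.01,1],[0.159,0.5,0,0.01,1],[0.159,0.5,0,0.01,1],[0.159,0.5,0,0.01,1],[0.159,0.5,0,0.01,1],[0.159,0.5,0,0.01,1],[0.159,0.5,0,0.01,1],[0.159,0.5,0,0.01,1]],
])

```text
time: 10.82
eef_pos: [0.5856, 0.08, 0.219]
ee_rot: [-0.184, -3.133, -0.0]
force: [0.4, 0.4, -2.2]
opening: 0.0527
finger_force: 64.0
```

servo_tool([
  [[0.159,0.5,0,0.01,1],[0.159,0.5,0,0.01,1],[0.08,0.25,0,0.0056,1],[0,0,0,0,1],[0,0,0,0,1]],
])

```text
time: 11.45
eef_pos: [0.6176, 0.1773, 0.2196]
ee_rot: [-0.062, -3.139, 0.001]
force: [0.2, -0.6, -2.0]
opening: 0.0526
finger_force: 64.0
```

```bash
python3 - <<'E'
from h import *
s=readout.sense(); print(s["eef_pos"],s["opening"],s["finger_force"],s["force"],s["time"],R.from_rotvec(s["ee_rot"]).as_matrix()[:,1].round(3))
E
```

```text
[0.61758427 0.17732039 0.21955841] 0.05262527788367265 63.98944616317749 [ 0.17185563 -0.60280483 -1.97332602] 11.45 [ 0.039  0.999 -0.001]
```

servo_tool([
  [[0.02,0.03,-0.3,0,1],[0,0,-0.5,0,1],[0,0,-0.5,0,1],[0,0,-0.45,0,1],[0,0,-0.3,0,1],[0,0,-0.2,0,1],[0,0,-0.095,0,1],[0,0,0,0,1]],
])

```text
time: 12.45
eef_pos: [0.6203, 0.1796, 0.0331]
ee_rot: [-0.063, -3.141, -0.0]
force: [0.4, -0.1, -2.2]
opening: 0.0533
finger_force: 64.0
```

servo_tool([
  [[0,0,-0.04,0,1],[0,0,-0.03,0,1],[0,0,0,0,1]],
])

```text
time: 12.82
eef_pos: [0.6204, 0.1798, 0.0274]
ee_rot: [0.062, 3.141, 0.0]
force: [-0.4, -0.0, -2.0]
opening: 0.0526
finger_force: 64.0
```

Not touching the floor yet, so I'll lower in small steps.

servo_tool([
  [[0,0,-0.02,0,1],[0,0,-0.015,0,1],[0,0,0,0,1]],
])

```text
time: 13.2
eef_pos: [0.6207, 0.1799, 0.025]
ee_rot: [0.062, 3.14, 0.0]
force: [0.3, -0.0, 0.9]
opening: 0.0524
finger_force: 64.3
```

servo_tool([
  [[0,0,0,0,-0.6],[0,0,0,0,-0.6],[0,0,0,0,-0.6],[0,0,0.1,0,-0.6],[0,0,0.3,0,-0.6],[0,0,0.5,0,-0.6],[0,0,0.6,0,-0.6],[0,0,0.6,0,-0.6]],
])

```text
time: 14.2
eef_pos: [0.6201, 0.1798, 0.1947]
ee_rot: [0.062, 3.14, 0.0]
force: [1.1, -0.3, -0.3]
opening: 0.0683
finger_force: 0.0
```

servo_tool([
  [[-0.6,0,0.2,0,1],[-0.7,0,0,0,1],[-0.7,0,0,0,1],[-0.6,0.02,0,0,1],[0,0,0,0,1]],
])

```text
time: 14.82
eef_pos: [0.4082, 0.1811, 0.2087]
ee_rot: [-0.059, -3.139, 0.001]
force: [0.6, 0.4, -0.0]
opening: -0.0002
finger_force: 0.0
```

```bash
python3 - <<'E'
from h import *
s=readout.sense(); print(s["eef_pos"],s["opening"],s["time"])
im=viewer.read_camera("wrist")[:,:,::-1]; t=viewer.read_camera("top")[:,:,::-1]
b=np.zeros((560,780,3),np.uint8)
b[0:400,0:380]=im[0:400,130:510]; b[0:560,390:780]=cv2.resize(t[75:215,175:272],(388,560),interpolation=cv2.INTER_CUBIC)[:, :390] if 0 else cv2.resize(t[75:215,175:272],(390,560),interpolation=cv2.INTER_CUBIC)
cv2.imwrite("pics/m4.png",b)
E
```

```text
[0.40820371 0.18112402 0.20873352] -0.00015626411799075213 14.825
```

View pics/m4.png

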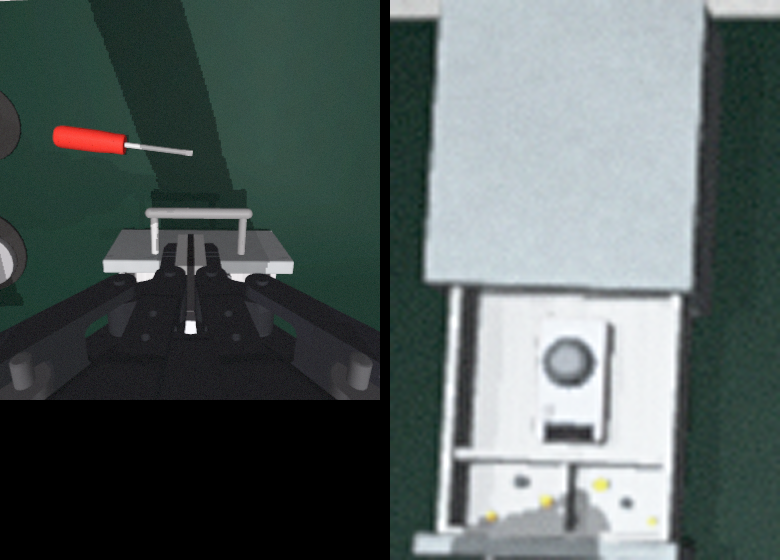

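The camera lies flat with its lens up in the rear compartment. Next I push the drawer shut with the closed fingers on the front of the bar.

servo_tool([
  [[-0.1,0.1,-0.3,0,1],[0,0,-0.5,0,1],[0,0,-0.5,0,1],[0,0,-0.4,0,1],[0,0,-0.25,0,1],[0,0,0,0,1]],
])

```text
time: 15.68
eef_pos: [0.4047, 0.1891, 0.0514]
ee_rot: [-0.063, -3.139, 0.001]
force: [-0.5, -0.6, 0.6]
opening: 0.0002
finger_force: 0.0
```

servo_tool([
  [[0.08,-0.004,0,0,1],[0.1,-0.004,0,0,1],[0.2,-0.009,0,0,1],[0.25,-0.011,0,0,1],[0.25,-0.011,0,0,1],[0.25,-0.011,0,0,1],[0.25,-0.011,0,0,1],[0.25,-0.011,0,0,1]],
])

```text
time: 16.68
eef_pos: [0.5366, 0.1835, 0.053]
ee_rot: [0.063, 3.14, 0.0]
force: [-1.8, 0.8, 1.2]
opening: -0.0002
finger_force: 0.9
```

servo_tool([
  [[0.25,-0.011,0,0,1],[0.2,-0.009,0,0,1],[0.15,-0.007,0,0,1],[0.1,-0.005,0,0,1],[0.06,-0.003,0,0,1]],
])

```text
time: 17.3
eef_pos: [0.596, 0.1808, 0.0526]
ee_rot: [0.062, 3.141, 0.0]
force: [-0.8, 0.3, 1.7]
opening: 0.0005
finger_force: 0.7
```

servo_tool([
  [[0.06,-0.003,0,0,1],[0.06,-0.003,0,0,1],[0,0,0,0,1]],
])

```text
time: 17.68
eef_pos: [0.6058, 0.1804, 0.0526]
ee_rot: [0.062, 3.14, 0.0]
force: [-0.3, -0.1, 1.4]
opening: 0.0001
finger_force: 0.0
```

servo_tool([
  [[0.06,-0.003,0,0,1],[0.05,-0.002,0,0,1],[0,0,0,0,1]],
])

```text
time: 18.05
eef_pos: [0.6067, 0.1804, 0.0519]
ee_rot: [-0.06, -3.128, -0.001]
force: [-16.9, 1.2, 13.1]
opening: 0.0003
finger_force: 8.8
```

servo_tool([
  [[-0.15,0,0,0,1],[-0.25,0.01,0,0,1],[0,0,0.4,0,1],[0,0,0.6,0,1],[0,0,0.6,0,1],[0,0,0.6,0,1],[-0.3,-0.5,0.25,0.003,-1],[-0.3,-0.6,0,0.003,-1]],
])

```text
time: 19.05
eef_pos: [0.5355, 0.0925, 0.2511]
ee_rot: [0.029, 3.135, 0.0]
force: [0.8, -0.4, 0.8]
opening: 0.0357
finger_force: 0.0
```

servo_tool([
  [[-0.3,-0.6,0,0.003,-1],[-0.3,-0.6,0,0.003,-1],[-0.3,-0.6,0,0,-1],[-0.3,-0.5,0,0,-1],[0,0,0,0,-1],[0,0,0,0,-1]],
])

```text
time: 19.8
eef_pos: [0.4383, -0.0911, 0.2488]
ee_rot: [0.003, 3.141, 0.0]
force: [-0.2, -0.8, -0.1]
opening: 0.085
finger_force: 0.0
```

```bash
python3 - <<'E'
from h import *
s=readout.sense(); print(s["eef_pos"],s["opening"],s["time"],R.from_rotvec(s["ee_rot"]).as_matrix()[:,1].round(3))
C=cal("wrist"); np.savez("w5.npz",K=C[0],r=C[1],t=C[2])
im=viewer.read_camera("wrist")[:,:,::-1]; t=viewer.read_camera("top")[:,:,::-1]; sc=viewer.read_camera("scene")[:,:,::-1]
cv2.imwrite("pics/scene5.png",sc);cv2.imwrite("pics/top5.png",t);cv2.imwrite("pics/w5.png",im)
b=np.zeros((600,800,3),np.uint8)
b[0:330,0:400]=im[0:330,120:520]; r=lambda a,w,h:cv2.resize(a,(w,h),interpolation=cv2.INTER_CUBIC)
b[0:330,420:800]=r(t[75:185,180:306],378,330)[:,:380] if 0 else r(t[75:185,180:306],380,330)
b[340:600,0:325]=r(sc[165:269,195:325],325,260)
b[340:600,340:665]=r(t[105:170,295:376],325,260)
cv2.imwrite("pics/m5.png",b)
E
```

```text
[ 0.43829413 -0.09109446  0.24875997] 0.08502768422167263 19.8 [0.002 1.    0.   ]
```

View pics/m5.png

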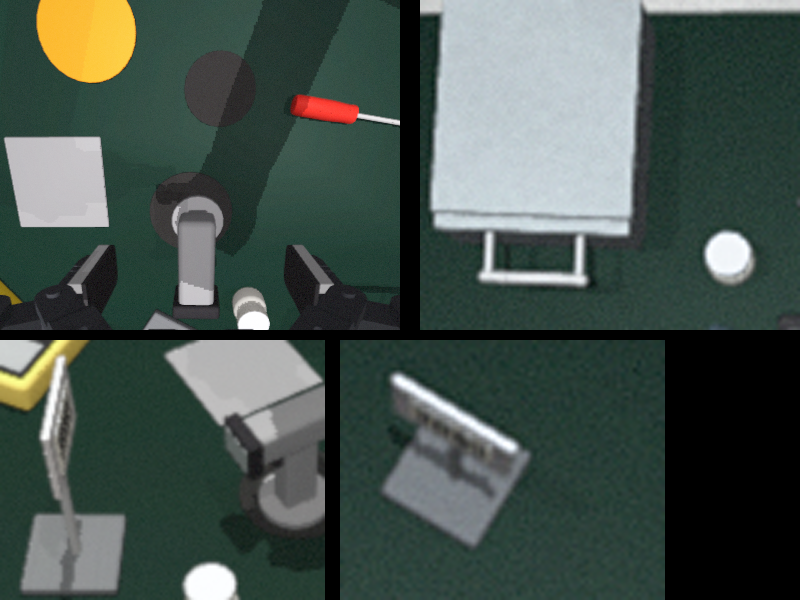

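The drawer is shut, with the handle back at its start position. The scanner barrel lies at wrist columns 298–337 (montage 178–217), rows 222–287, and the pad is centred near (311,212). I'll check the scanner model numerically and plan a good view of the ticket.

```bash
python3 - <<'E'
from h import *
d=np.load("w5.npz"); C=(d["K"],d["r"],d["t"])
im=cv2.imread("pics/w5.png")
def M(o,yaw,L): 
    c,s=np.cos(np.radians(yaw)),np.sin(np.radians(yaw)); return np.array([[o[0]+c*x-s*y,o[1]+s*x+c*y,z] for x,y,z in L])
b=[(-.045,.019,.135),(-.045,-.019,.135),(.048,-.019,.135),(.048,.019,.135)]
n=[(.048,.025,.139),(.048,-.025,.139),(.064,-.025,.139),(.064,.025,.139)]
print(proj(C,M((.511,-.0955),-0.5,b+n)).round(1).tolist())
pad=[(.06*np.cos(a),.06*np.sin(a),.004) for a in np.linspace(0,6.28,60)]
q=proj(C,M((.4998,-.104),0,pad)); print("pad px",q.min(0),q.max(0))
g=cv2.cvtColor(im,cv2.COLOR_BGR2GRAY).astype(int)
for row in (150,200,212,235,260,275,295): print(row,g[row,265:365:3].tolist())
print("col318",g[150:330:4,318].tolist())
# ticket view planning
K,r,t=C; o=-r.T@t; rel=o-np.array([.4383,-.0911,.2488])
pl=M((.715,-.145),-31,[(0,y,.185+z) for y,z in((.048,.038),(-.048,.038),(-.048,-.038),(.048,-.038))])
for T in [(.52,.0,.25),(.55,.05,.25),(.5,.0,.3),(.45,-.02,.3)]:
    oo=np.array(T)+rel; print(T,proj((K,r,-r@oo),pl).round().tolist())
E
```

```text
[[336.6, 222.2], [297.1, 222.0], [298.6, 304.8], [334.7, 305.0], [340.6, 307.4], [292.5, 307.2], [292.8, 320.1], [340.2, 320.4]]
pad px [270.13365806 170.31628551] [353.57400612 249.40016277]
150 [69, 70, 68, 68, 66, 70, 66, 66, 66, 67, 72, 68, 68, 66, 69, 70, 72, 73, 75, 71, 74, 71, 68, 48, 48, 46, 43, 45, 50, 48, 49, 48, 49, 46]
200 [62, 62, 52, 59, 46, 39, 38, 37, 36, 47, 46, 36, 49, 127, 140, 148, 149, 150, 148, 152, 152, 151, 111, 51, 45, 43, 42, 47, 46, 46, 43, 48, 42, 43]
212 [58, 55, 63, 63, 63, 54, 61, 59, 58, 62, 196, 137, 133, 99, 98, 74, 73, 74, 74, 77, 79, 126, 143, 151, 147, 146, 46, 43, 41, 38, 41, 37, 40, 40]
235 [56, 53, 58, 57, 51, 56, 60, 56, 59, 59, 63, 100, 136, 148, 147, 147, 149, 147, 146, 146, 147, 148, 137, 105, 128, 43, 47, 40, 40, 38, 42, 40, 40, 39]
260 [53, 55, 56, 57, 52, 53, 58, 58, 55, 54, 55, 85, 134, 144, 146, 146, 148, 145, 145, 145, 145, 147, 131, 88, 59, 55, 57, 56, 54, 53, 53, 56, 57, 53]
275 [54, 53, 54, 55, 59, 54, 55, 59, 52, 51, 54, 81, 133, 145, 144, 143, 146, 145, 146, 144, 145, 147, 132, 72, 54, 53, 53, 54, 56, 54, 55, 57, 50, 53]
295 [52, 50, 55, 52, 48, 56, 54, 56, 51, 56, 19, 77, 181, 198, 199, 199, 200, 200, 198, 200, 199, 197, 175, 27, 22, 55, 54, 48, 51, 51, 126, 136, 139, 146]
col318 [70, 73, 73, 72, 73, 68, 45, 48, 47, 44, 42, 52, 150, 151, 150, 90, 75, 78, 113, 142, 147, 147, 146, 147, 147, 147, 147, 145, 144, 144, 145, 145, 145, 143, 161, 199, 200, 198, 198, 38, 63, 58, 51, 52, 54]
(0.52, 0.0, 0.25) [[200.0, 469.0], [91.0, 427.0], [147.0, 352.0], [228.0, 387.0]]
(0.55, 0.05, 0.25) [[136.0, 444.0], [18.0, 398.0], [93.0, 328.0], [179.0, 366.0]]
(0.5, 0.0, 0.3) [[222.0, 425.0], [135.0, 389.0], [173.0, 333.0], [242.0, 364.0]]
(0.45, -0.02, 0.3) [[245.0, 459.0], [163.0, 426.0], [194.0, 364.0], [259.0, 393.0]]
```

```bash
python3 - <<'E'
from h import *
d=np.load("w5.npz"); K,r,t=C=(d["K"],d["r"],d["t"])
f=lambda a,b:round(float(np.degrees(np.arctan2(b[1]-a[1],b[0]-a[0]))),1)
T=cal("top"); B=lambda pts,z: back(T,(np.array(pts)-[340,340])/[4.012,4]+[295,105]-.4,z).round(4)
p=B([(394,377),(518,447)],.223); print("plate",p.tolist(),p.mean(0),f(p[1],p[0])-90)
p=B([(383,490),(475,546),(528,455)],.012); print("foot",p.tolist(),f(p[1],p[0])-90,f(p[1],p[2]),(p[0]+p[2])/2)
e=np.load("w1.npz"); p=back((e["K"],e["r"],e["t"]),[(92,256),(150,290),(128,327),(73,297)],.012); print("w1 foot",p.round(4).tolist(),p.mean(0),[f(p[i],p[(i+1)%4]) for i in range(4)])
def M(o,yaw,L): 
    c,s=np.cos(np.radians(yaw)),np.sin(np.radians(yaw)); return np.array([[o[0]+c*x-s*y,o[1]+s*x+c*y,z] for x,y,z in L])
o=-r.T@t; rel=o-np.array([.4383,-.0911,.2488])
pl=M((.715,-.145),-31,[(0,y,.185+z) for y,z in((.048,.038),(-.048,.038),(-.048,-.038),(.048,-.038))])
for yaw in (0,20,40):
  Rz=R.from_euler("z",yaw,degrees=True).as_matrix()
  for X in [(.6,.05,.28),(.6,.08,.3),(.55,.08,.3),(.52,.12,.28)]:
    rr=r@Rz.T; oo=np.array(X)+Rz@rel; print(yaw,X,proj((K,rr,-rr@oo),pl).round().tolist())
E
```

```text
plate [[0.7432, -0.1018, 0.223], [0.6942, -0.1855, 0.223]] [ 0.7187  -0.14365  0.223  ] -30.299999999999997
foot [[0.7127, -0.0887, 0.012], [0.6662, -0.1628, 0.012], [0.7407, -0.2066, 0.012]] -32.1 -30.5 [ 0.7267  -0.14765  0.012  ]
w1 foot [[0.6646, -0.1572, 0.012], [0.7228, -0.0872, 0.012], [0.7854, -0.1344, 0.012], [0.7294, -0.203, 0.012]] [ 0.72556067 -0.14543429  0.012     ] [50.3, -37.0, -129.3, 144.7]
0 (0.6, 0.05, 0.28) [[147.0, 365.0], [37.0, 318.0], [104.0, 270.0], [186.0, 309.0]]
0 (0.6, 0.08, 0.3) [[127.0, 347.0], [25.0, 303.0], [91.0, 261.0], [169.0, 298.0]]
0 (0.55, 0.08, 0.3) [[137.0, 388.0], [41.0, 348.0], [100.0, 298.0], [175.0, 332.0]]
0 (0.52, 0.12, 0.28) [[88.0, 432.0], [-15.0, 392.0], [59.0, 331.0], [137.0, 365.0]]
20 (0.6, 0.05, 0.28) [[87.0, 306.0], [-17.0, 221.0], [69.0, 194.0], [143.0, 261.0]]
20 (0.6, 0.08, 0.3) [[70.0, 281.0], [-28.0, 200.0], [56.0, 180.0], [127.0, 244.0]]
20 (0.55, 0.08, 0.3) [[64.0, 326.0], [-29.0, 253.0], [52.0, 221.0], [120.0, 280.0]]
20 (0.52, 0.12, 0.28) [[-7.0, 356.0], [-113.0, 281.0], [-7.0, 241.0], [68.0, 302.0]]
40 (0.6, 0.05, 0.28) [[44.0, 226.0], [-40.0, 98.0], [61.0, 103.0], [115.0, 198.0]]
40 (0.6, 0.08, 0.3) [[32.0, 194.0], [-48.0, 71.0], [50.0, 83.0], [103.0, 175.0]]
40 (0.55, 0.08, 0.3) [[7.0, 238.0], [-72.0, 126.0], [28.0, 124.0], [81.0, 209.0]]
40 (0.52, 0.12, 0.28) [[-87.0, 246.0], [-187.0, 123.0], [-47.0, 121.0], [16.0, 213.0]]
```

servo_tool([
  [[0.5,0.44,0.1,0.0139,1],[0.51,0.44,0.1,0.0139,1],[0.51,0.44,0.1,0.0139,1],[0.51,0.44,0.1,0.0139,1],[0,0,0,0,1],[0,0,0,0,1]],
])

```text
time: 20.7
eef_pos: [0.6, 0.0504, 0.2799]
ee_rot: [0.273, -3.128, 0.0]
force: [0.6, 0.3, 0.1]
opening: -0.0005
finger_force: 0.0
```

```bash
python3 - <<'E'
from h import *
s=readout.sense(); print(s["eef_pos"],s["opening"],s["time"],R.from_rotvec(s["ee_rot"]).as_matrix()[:,1].round(3))
C=cal("wrist"); np.savez("w6.npz",K=C[0],r=C[1],t=C[2])
im=viewer.read_camera("wrist")[:,:,::-1]; cv2.imwrite("pics/w6.png",im)
cv2.imwrite("pics/w6c.png",cv2.resize(im[200:400,0:260],None,fx=3,fy=3,interpolation=cv2.INTER_CUBIC))
E
```

```text
[0.60000596 0.0503808  0.27987783] -0.0004757961588902516 20.7 [-0.173  0.985 -0.   ]
```

View pics/w6c.png

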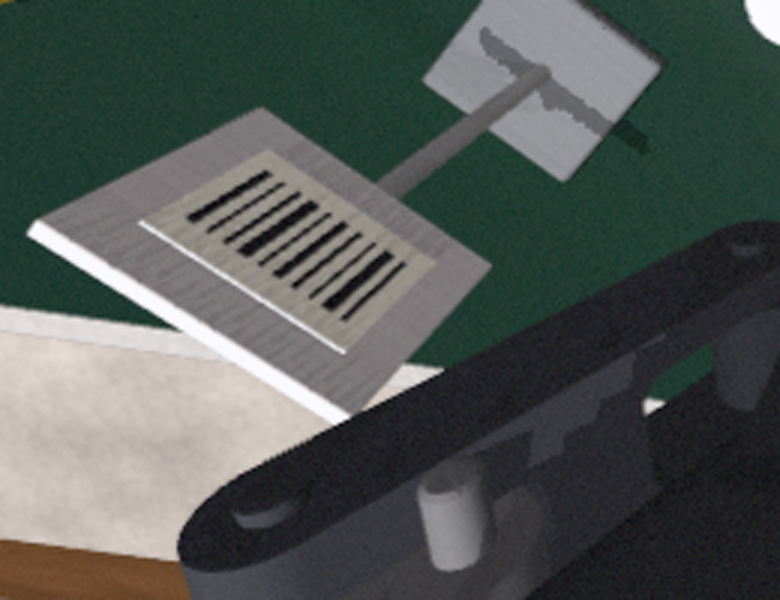

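The ticket plate is clear. In crop pixels its front corners are (35,222), (263,108), (490,266) and (355,412). The label corners are (140,222), (268,150), (435,260) and (347,353).

```bash
python3 - <<'E'
from h import *
from scipy.optimize import least_squares
d=np.load("w6.npz"); C=(d["K"],d["r"],d["t"])
px=np.array([(35,222),(263,108),(490,266),(355,412),(140,222),(268,150),(435,260),(347,353)])/3+[-.3,199.7]
L=[(-.048,.038),(-.048,-.038),(.048,-.038),(.048,.038),(-.033,.023),(-.033,-.023),(.033,-.023),(.033,.023)]
def pts(v):
    c,s=np.cos(v[2]),np.sin(v[2]); return np.array([[v[0]-s*y,v[1]+c*y,v[3]+z] for y,z in L])
F=lambda v:(proj(C,pts(v))-px).ravel()
s=least_squares(F,[.715,-.145,-.54,.185]); print(s.x,np.degrees(s.x[2]),s.fun.reshape(-1,2).round(1).tolist())
F3=lambda v:F([v[0],v[1],v[2],.185]); s=least_squares(F3,[.715,-.145,-.54]); print("z fixed",s.x,np.degrees(s.x[2]),abs(s.fun).max())
l=np.array([s.x[0],s.x[1]]); u=np.array([np.cos(s.x[2]),np.sin(s.x[2])]); print("scanner origin at hold",l-(.100+.064)*u)
E
```

```text
[ 0.71778194 -0.14429446 -0.54041994  0.18152608] -30.963781478612017 [[0.6, -0.4], [-0.4, -0.4], [1.2, -1.2], [-0.3, 0.9], [0.3, 0.5], [-0.5, 0.4], [0.0, 0.8], [-0.9, -0.8]]
z fixed [ 0.71505424 -0.14149741 -0.54193846] -31.050786780524856 2.150884243057419
scanner origin at hold [ 0.57455373 -0.05690659]
```

servo_tool([
  [[-0.27,-0.45,-0.09,-0.0143,-1],[-0.265,-0.455,-0.095,-0.0143,-1],[-0.265,-0.455,-0.095,-0.0143,-1],[-0.265,-0.455,-0.095,-0.0143,-1],[0,0,0,0,-1],[0,0,-0.3,0,-1],[0,0,-0.5,0,-1],[0,0,0,0,-1]],
])

```text
time: 21.75
eef_pos: [0.5121, -0.0945, 0.1842]
ee_rot: [-0.011, -3.135, -0.004]
force: [-0.4, 0.5, 0.1]
opening: 0.0853
finger_force: 0.0
```

```bash
python3 - <<'E'
from h import *
s=readout.sense(); print(s["eef_pos"],s["opening"],s["time"],R.from_rotvec(s["ee_rot"]).as_matrix()[:,1].round(3))
C=cal("wrist"); im=viewer.read_camera("wrist"); g=im.mean(2).astype(int)
o=np.array([.511,-.095]); P=[[o[0]+x,o[1]+y,.135] for x in(-.045,-.02,0) for y in(.019,-.019)]
q=proj(C,P).round(1); print(q.tolist())
for i in (0,2,4):
    r=int(q[i,1])+6
    if r<400: print(r,[(c,int(g[r,c])) for c in range(int(q[i+1,0])-18,int(q[i+1,0])+14,2)],[(c,int(g[r,c])) for c in range(int(q[i,0])-14,int(q[i,0])+18,2)])
c=int(q[:2,0].mean()); print("col",c,[(r,int(g[r,c])) for r in range(int(q[0,1])-30,int(q[0,1])+30,3)])
E
```

```text
[ 0.51211623 -0.09449456  0.18419259] 0.08527434372851579 21.75 [0.007 1.    0.002]
[[348.0, 153.7], [291.5, 154.1], [347.4, 189.8], [292.7, 190.2], [346.8, 217.0], [293.7, 217.4]]
159 [(273, 68), (275, 69), (277, 70), (279, 68), (281, 69), (283, 66), (285, 71), (287, 69), (289, 68), (291, 71), (293, 111), (295, 187), (297, 200), (299, 209), (301, 212), (303, 212)] [(334, 153), (336, 155), (338, 156), (340, 148), (342, 145), (344, 110), (346, 48), (348, 51), (350, 54), (352, 50), (354, 53), (356, 50), (358, 52), (360, 49), (362, 50), (364, 49)]
195 [(274, 52), (276, 47), (278, 50), (280, 48), (282, 47), (284, 46), (286, 48), (288, 43), (290, 79), (292, 146), (294, 172), (296, 203), (298, 218), (300, 229), (302, 230), (304, 229)] [(333, 170), (335, 170), (337, 171), (339, 158), (341, 149), (343, 135), (345, 132), (347, 143), (349, 48), (351, 50), (353, 50), (355, 46), (357, 42), (359, 43), (361, 46), (363, 45)]
223 [(275, 58), (277, 59), (279, 57), (281, 60), (283, 56), (285, 58), (287, 57), (289, 58), (291, 54), (293, 77), (295, 130), (297, 142), (299, 149), (301, 154), (303, 153), (305, 153)] [(332, 151), (334, 150), (336, 148), (338, 145), (340, 134), (342, 121), (344, 67), (346, 44), (348, 45), (350, 44), (352, 46), (354, 45), (356, 50), (358, 45), (360, 42), (362, 46)]
col 319 [(123, 76), (126, 74), (129, 78), (132, 75), (135, 76), (138, 77), (141, 75), (144, 77), (147, 79), (150, 113), (153, 107), (156, 184), (159, 211), (162, 228), (165, 234), (168, 225), (171, 170), (174, 171), (177, 170), (180, 170)]
```

servo_tool([
  [[0.02,-0.012,-0.4,0,-1],[0,0,-0.4,0,-1],[0,0,-0.3,0,-1],[0,0,0,0,-1],[0,0,0,0,1],[0,0,0,0,1],[0,0,0,0,1],[0,0,0,0,1]],
])

```text
time: 22.8
eef_pos: [0.5178, -0.0966, 0.1]
ee_rot: [0.011, 3.139, 0.0]
force: [-1.2, 1.8, 6.1]
opening: 0.0377
finger_force: 60.2
```

servo_tool([
  [[0,0,0.08,0,1],[0,0,0.2,0,1],[0,0,0.3,0,1],[0,0,0.26,0,1],[0.07,0.04,0,-0.015,1],[0.133,0.072,0,-0.03,1],[0.133,0.072,0,-0.03,1],[0.133,0.072,0,-0.03,1]],
])

```text
time: 23.8
eef_pos: [0.554, -0.076, 0.1656]
ee_rot: [-0.531, -3.095, 0.0]
force: [0.2, -0.2, -1.8]
opening: 0.037
finger_force: 60.2
```

servo_tool([
  [[0.133,0.072,0,-0.03,1],[0.133,0.072,0,-0.02,1],[0.065,0.033,0,-0.015,1],[0,0,0,0,1],[0,0,0,0,1]],
])

```text
time: 24.42
eef_pos: [0.5802, -0.0621, 0.1656]
ee_rot: [-0.838, -3.027, 0.0]
force: [-0.4, -0.7, -1.2]
opening: 0.0374
finger_force: 60.3
```

```bash
python3 - <<'E'
from h import *
s=readout.sense(); print(s["eef_pos"],s["opening"],s["finger_force"],s["force"],s["time"],R.from_rotvec(s["ee_rot"]).as_matrix()[:,1].round(3))
im=viewer.read_camera("scene")[:,:,::-1]; w=viewer.read_camera("wrist")[:,:,::-1]; t=viewer.read_camera("top")[:,:,::-1]
for n,i in (("scene7",im),("w7",w),("top7",t)): cv2.imwrite(f"pics/{n}.png",i)
C=cal("wrist"); np.savez("w7.npz",K=C[0],r=C[1],t=C[2])
g=w.mean(2).astype(int)
for r in (150,165,180,200,220): print(r,[int(v) for v in g[r,280:362:3]])
print([int(v) for v in g[110:200:3,320]])
y=np.radians(-30.9); o=s["eef_pos"][:2]-.0068*np.array([np.cos(y),np.sin(y)]); z=s["eef_pos"][2]-.1+.004
P=[[o[0]+np.cos(y)*x-np.sin(y)*v,o[1]+np.sin(y)*x+np.cos(y)*v,z+.131] for x in(-.045,0.02) for v in(.019,-.019)]
print(proj(C,P).round().tolist())
E
```

```text
[ 0.58019635 -0.06205166  0.1655553 ] 0.0373760491438867 60.252331495285034 [-0.40269068 -0.72289826 -1.17623821] 24.425 [ 0.514  0.857 -0.   ]
150 [66, 67, 67, 67, 63, 63, 65, 39, 43, 48, 45, 43, 56, 68, 75, 56, 55, 46, 46, 45, 47, 47, 50, 43, 47, 45, 48, 47]
165 [64, 75, 81, 93, 88, 92, 91, 92, 90, 90, 90, 89, 89, 90, 86, 89, 88, 89, 88, 84, 87, 89, 87, 85, 87, 84, 80, 49]
180 [129, 139, 142, 146, 148, 146, 146, 147, 146, 148, 145, 144, 147, 147, 147, 143, 147, 148, 147, 148, 146, 146, 146, 147, 147, 146, 139, 133]
200 [127, 136, 147, 149, 149, 151, 150, 151, 151, 150, 151, 152, 150, 149, 151, 150, 149, 151, 152, 152, 152, 153, 153, 152, 153, 149, 141, 132]
220 [125, 134, 144, 151, 148, 148, 147, 151, 150, 150, 149, 149, 150, 150, 148, 150, 150, 152, 152, 152, 151, 152, 150, 152, 151, 146, 138, 128]
[45, 50, 48, 47, 48, 47, 49, 44, 44, 46, 48, 46, 44, 48, 147, 153, 80, 81, 83, 98, 124, 132, 136, 145, 150, 150, 149, 151, 151, 152]
[[371.0, 165.0], [271.0, 165.0], [364.0, 311.0], [278.0, 311.0]]
```

Aim check: the nose is 101 mm from the label, less than 1 mm off laterally, at yaw −31°. I'll raise it 1.5 mm and hold.

servo_tool([
  [[0,0,0.02,0,1],[0,0,0,0,1],[0,0,0,0,1],[0,0,0,0,1],[0,0,0,0,1],[0,0,0,0,1],[0,0,0,0,1],[0,0,0,0,1]],
])

```text
time: 25.58
eef_pos: [0.5807, -0.062, 0.1673]
ee_rot: [0.839, 3.027, 0.0]
force: [0.3, 0.8, -1.2]
opening: 0.0373
finger_force: 60.3
```

servo_tool([
  [[0,0,0,0,1],[0,0,0,0,1],[0,0,0,0,1],[0,0,0,0,1],[0,0,0,0,1],[0,0,0,0,1],[0,0,0,0,1],[0,0,0,0,1]],
])

```text
time: 26.58
eef_pos: [0.5807, -0.0619, 0.1673]
ee_rot: [0.839, 3.027, 0.0]
force: [0.4, 0.4, -2.3]
opening: 0.0373
finger_force: 60.3
```

servo_tool([
  [[-0.08,-0.045,0,0.015,1],[-0.154,-0.088,0,0.03,1],[-0.154,-0.088,0,0.03,1],[-0.154,-0.088,0,0.03,1],[-0.154,-0.088,0,0.03,1],[-0.154,-0.088,0,0.02,1],[-0.076,-0.04,0,0.015,1],[0,0,0,0,1]],
])

```text
time: 27.58
eef_pos: [0.5063, -0.1041, 0.1674]
ee_rot: [0.013, 3.142, 0.0]
force: [-0.1, -0.4, -2.1]
opening: 0.0377
finger_force: 60.4
```

servo_tool([
  [[0,0,-0.15,0,1],[0,0,-0.25,0,1],[0,0,-0.2,0,1],[0,0,-0.1,0,1],[0,0,-0.05,0,1],[0,0,0,0,1],[0,0,0,0,1]],
])

```text
time: 28.45
eef_pos: [0.5071, -0.1041, 0.1079]
ee_rot: [0.011, 3.141, -0.0]
force: [-0.5, -0.7, -2.1]
opening: 0.0374
finger_force: 60.4
```

servo_tool([
  [[0,0,-0.05,0,1],[0,0,-0.025,0,1],[0,0,0,0,1]],
])

```text
time: 28.82
eef_pos: [0.5064, -0.1039, 0.1011]
ee_rot: [-0.011, -3.141, -0.0]
force: [-0.5, 0.2, -1.7]
opening: 0.0372
finger_force: 60.4
```

servo_tool([
  [[0,0,-0.012,0,1],[0,0,-0.012,0,1],[0,0,0,0,1]],
])

```text
time: 29.2
eef_pos: [0.5069, -0.104, 0.1]
ee_rot: [0.011, 3.141, -0.0]
force: [-0.9, 0.6, 3.6]
opening: 0.0373
finger_force: 60.9
```

Contact, with the scanner's weight taken. I'll release, rise straight up and look.

servo_tool([
  [[0,0,0,0,-0.6],[0,0,0,0,-1],[0,0,0,0,-1],[0,0,0,0,-1],[0,0,0.2,0,-1],[0,0,0.5,0,-1],[0,0,0.6,0,-1],[0,0,0.6,0,-1]],
])

```text
time: 30.2
eef_pos: [0.5063, -0.1039, 0.2527]
ee_rot: [-0.011, -3.141, -0.0]
force: [1.2, -0.5, 0.4]
opening: 0.0855
finger_force: 0.0
```

servo_tool([
  [[-0.5,0,0.2,0,-1],[-0.6,0,0,0,-1],[-0.3,0,0,0,-1],[0,0,0,0,-1],[0,0,0,0,-1]],
])

```text
time: 30.82
eef_pos: [0.3954, -0.1042, 0.2675]
ee_rot: [0.011, 3.141, -0.0]
force: [1.4, -0.2, 0.1]
opening: 0.0855
finger_force: 0.0
```

```bash
python3 - <<'E'
from h import *
s=readout.sense(); print(s["eef_pos"],s["time"])
sc=viewer.read_camera("scene")[:,:,::-1]; t=viewer.read_camera("top")[:,:,::-1]; C=cal("wrist"); w=viewer.read_camera("wrist")[:,:,::-1].copy()
A=np.linspace(0,6.28,60); o=(.4998,-.104)
q=proj(C,[[o[0]+.06*np.cos(a),o[1]+.06*np.sin(a),.004] for a in A]); cv2.polylines(w,[q.round().astype(int)],True,(0,0,255),1)
q=proj(C,[[o[0]+.037*np.cos(a),o[1]+.037*np.sin(a),.008] for a in A]); cv2.polylines(w,[q.round().astype(int)],True,(0,255,255),1)
b=np.zeros((600,800,3),np.uint8); r=lambda a,W,H:cv2.resize(a,(W,H),interpolation=cv2.INTER_CUBIC)
b[:330,:400]=w[:330,120:520]; b[:330,410:800]=r(sc[120:400,170:500],390,330); b[340:600,:780]=r(t[70:200,180:570],780,260)
cv2.imwrite("pics/m8.png",b)
E
```

```text
[ 0.39543127 -0.10417849  0.26752941] 30.825
```

View pics/m8.png

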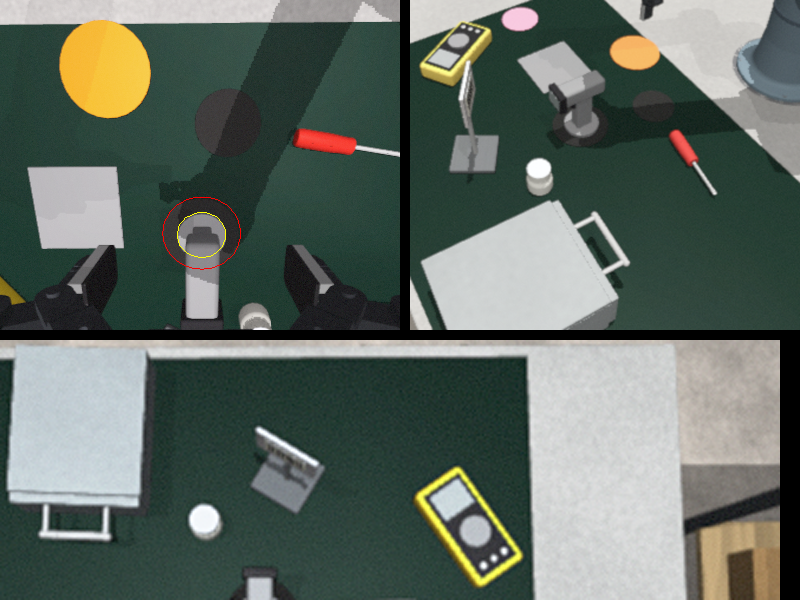

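The scanner stands upright with its foot and the pad both matching the drawn circles. The drawer is shut, the tile is empty and the other things haven't moved, so I'm handing the job in.

```bash
python3 -c "
from bench import workorder; print(workorder.job_done())"
```

```text
the job is handed in; nothing more can be done
None
```

The job is done and handed in at about 31 s: the camera lies lens up in the shut drawer's rear compartment, the scanner was held on the ticket from about 10 cm for about 2 s and is back upright on its pad; no score was returned.

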